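# Swap the fridge data logger in its slanted reader dock

## Task

The data logger in the slanted reader dock has been read: first draw it out and stand it fully down in the one empty slot of the upright rack, then take the other, identical logger from the rack and slide it fully home in the dock. Either way round will do for both. Leave the round-headed key fob in its slot, do not push the carton, the jar or the bottle out of place or knock them over, and let go of everything.

Things in the scene. Friction and masses are not known exactly. Their poses are not given: they have to be found in the camera images.
- dock: reader dock, fixed to the desk: a black base plate 140 x 90 x 14 mm carrying a grey block that leans 29 degrees back from vertical between two cheeks 74 mm high. Origin: on the desk, 50 mm in front (-x) of the centre of the base plate; x points to its rear, y to its left; the well opens upward and towards its front (-x).
- dock_well: the leaning grey block of the dock, 44 (x) x 60 (y) x 72 mm (z), with one close-fitting blind well of 16.5 (x) x 32.5 mm (y), 60 mm deep, opening on its +z face with a 2 mm chamfer. Origin: centre of its underside, 75 mm in x and 30 mm in z from the dock's origin; z is the well's axis, pointing out of the mouth, leaning 29 degrees (0.5 rad) from vertical towards the dock's -x.
- dock_mouth (a point): centre of the well's mouth, in the plane of the block's top face (axes as the block)
- dock_floor (a point): centre of the well's floor, 60 mm below the mouth along the well's axis; the foot of a logger that is fully home rests here
- rack: aluminium rack block, fixed to the desk, 190 (x) x 70 (y) x 62 mm (z), with three equal upright blind slots of 16.5 (x) x 32.5 mm (y), 50 mm deep (floors 12 mm above the desk), 2 mm chamfer, in a row along its x at -60, 0 and +60 mm. Two are occupied at the start, by the other logger and the fob in any order; one is empty. Origin: centre of its underside.
- rack_slot0 (a point): centre of the mouth of the slot at x = -60 mm, on the rack's top face
- rack_slot1 (a point): centre of the mouth of the middle slot
- rack_slot2 (a point): centre of the mouth of the slot at x = +60 mm
- tag: small paper tag, 16 x 11 mm and flat, stuck on the rack's top face beside the empty slot. Origin: not on the tag itself but at the centre of the mouth of the empty slot; the tag lies 27 mm from it in the rack's +y.
- used_logger: data logger, a flat white plastic stick, 14 mm thick (its x) by 30 mm wide (its y) by 125 mm long (its z), 60 g; the lowest 12 mm tapers to a foot of 10 x 26 mm; a small dark screen (look only) near the top of the -x face. Origin: centre of the foot's underside; z runs up along the stick. At the start it is in the dock's well, fully home, 65 mm of it standing out along the well's axis.
- fresh_logger: data logger, a flat white plastic stick, 14 mm thick (its x) by 30 mm wide (its y) by 125 mm long (its z), 60 g; the lowest 12 mm tapers to a foot of 10 x 26 mm; a small dark screen (look only) near the top of the -x face. Origin: centre of the foot's underside; z runs up along the stick. At the start it stands in one of the rack's slots, 75 mm of it above the rack.
- fob: bystander: white key fob standing in one of the rack's slots: a 14 x 30 mm blade with a disc head 40 mm across and 14 mm thick, 95 mm long in all, so shorter than a logger. Origin: centre of its underside.
- carton: bystander: upright medicine carton with a green band, 50 x 30 x 110 mm, standing loose on the desk between dock and rack. Origin: centre of its underside.
- jar: bystander: small amber jar, 44 mm across and 75 mm high, loose on the desk on the robot's side. Origin: centre of its underside.
- flask: bystander: white bottle with a blue label, 60 mm across and 170 mm high, loose on the desk beyond dock and rack. Origin: centre of its underside.
Mind the look-alikes: they are no part of the job. Leave any blue or pink look-alike of the used_logger alone.

How it is judged:
On the way, in this order (a step that is already met when the one before it is completed fails the run):
1. the used logger stands fully down in a slot of the rack (z of used_logger in the frame of rack between 0.006 and 0.017 m and y of used_logger in the frame of rack between -0.006 and 0.006 m and x of used_logger in the frame of rack between -0.07 and 0.07 m and angle between used_logger's own z axis and vertical below 0.12 rad), for 0.2 s.
2. the fresh logger is fully home in the dock's well (distance between fresh_logger and dock_floor below 0.005 m and angle between the z axis of fresh_logger and the z axis of dock_well, either way round below 0.08 rad), for 0.2 s.
At the end, for the whole second after the job is handed in: The fresh logger's foot is within 5 mm of the well's floor with its axis within 0.08 rad of the well's; the used logger stands in a rack slot, foot within 5 mm of the slot's floor height and within 6 mm of the row's centre line, within 0.12 rad of upright; both are at rest (all of step 1 and all of step 2 and linear speed of each of used_logger, fresh_logger below 0.02 m/s); the robot touches nothing.
It fails at once if the fob is pulled out of its slot or moved more than 25 mm (distance of fob from where it was at the start of the episode above 0.025 m).
It fails at once if the carton is pushed more than 30 mm or knocked over (distance of carton from where it was at the start of the episode above 0.03 m or angle between carton's own z axis and vertical above 0.4 rad).
It fails at once if the jar is pushed more than 30 mm or knocked over (distance of jar from where it was at the start of the episode above 0.03 m or angle between jar's own z axis and vertical above 0.4 rad).
It fails at once if the bottle is pushed more than 30 mm or knocked over (distance of flask from where it was at the start of the episode above 0.03 m or angle between flask's own z axis and vertical above 0.4 rad).
It also fails if it takes over 70 s, if anything falls off the work surface, if the arm or the gripper's body presses on something with over 40 N, if the wrist force passes 120 N, or if a joint passes its speed limit or range.

## Robot

A 7-joint arm with a two-finger parallel gripper is mounted at the origin on the work surface. World frame = base frame: x ahead of the robot, y to its left, z up, the work surface at z = 0. Lengths are in m, angles in rad, forces in N, time in s.
With the tool pointing down it reaches from about 0.425 to 0.95 m from the base axis. Payload 4.7 kg.
Tool frame: the origin (TCP) lies on the centre line of the jaws, within the pads' length; the fingertips stand robot.nose_length ahead of it and the grasp point (between the pads) lies 8 mm behind it (robot.nose_length is the distance from the TCP to the fingertips, in m); z points along the fingers, y is the line along which they close (so a half turn about z gives the same grasp; the last joint's range is limited). The gripper opens to 85 mm and grips with 20 to 120 N. Pads are 22 mm wide; open, the fingers measure 114 mm over their backs; the gripper's body (76 mm by 85 mm) begins 54 mm behind the grasp point. The pads swing forward as they close: fully open they stand 13 mm farther back than shut.
Start: joints at [-1.239, 0.469, -0.049, 1.532, 0.024, 1.141, -0.082], TCP at [0.238, 0.632, 0.242] pointing down, gripper open.
Joint ranges: [-2.59, 2.59], [-0.33, 1.99], [-1.39, 1.29], [0.1, 2.45], [-1.04, 4.18], [0.21, 1.99], [-2.66, 2.66]. Speed limits (rad/s): [2.57, 2.57, 3.14, 3.14, 3.14, 3.14, 3.14].

## Interface

Orientations are given as [roll, pitch, yaw] about the fixed x, y, z axes, in that order (R = Rz(yaw) Ry(pitch) Rx(roll)).
In Python, from plant import robot gives the robot as it stands. Calls block until the motion is done:
- robot.goto(position, orientation): joint-space move of the TCP to a pose.
- robot.move_straight(position, vel=0.15, attitude=None, contact_N=None): straight line of the TCP; attitude=None keeps the orientation; vel is the mean speed in m/s. With contact_N (N) it stops when the force on the tool has changed by that much, and returns True; else False.
- robot.move_joints(angles): joint-space move.
- robot.grip(opening, strength=None): opening from 0.0 (shut) to 1.0 (fully open); strength is the grip in N (None keeps the last); returns when the fingers have stopped.
- robot.sleep(seconds).
- robot.inverse_kinematics(position, orientation): joint angles nearest the present ones, or None.
- robot.sense(): the state.
- robot.grab_frame(name): name is "scene" or "top" or "wrist"; returns a dict with "image" (420x560x3 uint8, red, green, blue), "range_z" (420x560 float32, m along the optical axis (not along the pixel's ray), 0 where there is no reading), "fx", "fy", "cx", "cy" (pixels), "R" (3x3) and "t" (3): a world point X has camera coordinates R X + t. Camera axes: x right, y down, z forward; pixel columns grow to the right and rows downward; lengths in m; the calibration is good to about 2 mm. A picture is of the moment at which its call begins.
A pose or a line that the arm cannot do raises robot.IKError and nothing moves.
- robot.close_job(): hands the job in; it is judged then, once.
The state is a dict: "t": time; "joint_pos": joint angles; "joint_velocities": joint speeds; "effort": joint torques, N m; "tcp_pos": TCP position; "tcp_rot": TCP orientation; "wrist_force": force on the tool from outside, world axes, zero at the start; "torque": the same for the moment, N m; "opening": opening from 0.0 (shut) to 1.0 (fully open); "gripper_force": force on a finger pad.
Only numpy, scipy, OpenCV 4.12 (cv2) and the standard library are available. Lean on these libraries where they do the work, as an engineer would, in place of code of your own. Each camera call takes 0.05 s, during which the arm holds its last target. There are 200 camera calls.

## Working session

There is one attempt and no reset: what is moved stays moved. The work goes in short steps, each a Python script; the robot and the scene stay as the last script left them, time stands still between calls to the robot, and variables do not carry over. Pictures are saved under pics/ and viewed, at most 10 in all, crops included, and the job is handed in when it is done.

```bash
ls; mkdir -p pics
python3 - <<'E'
from plant import robot
import cv2,numpy as np
s=robot.sense();print(s['t'],s['tcp_pos'],s['tcp_rot'],robot.nose_length)
ims=[]
for n in ["scene","top"]:
    f=robot.grab_frame(n);np.savez(f"/tmp/{n}.npz",**f);cv2.imwrite(f"pics/{n}.png",cv2.resize(f["image"][:,:,::-1],(800,600)))
    print(n,f["fx"],f["R"],f["t"])
E
```

```text
pics
0.0 [0.23808643 0.63099076 0.24124306] [-3.13959252e+00  1.16185223e-04  2.78087416e+00] 0.011
scene 427.2603127142407 [[-0.66941648  0.74281181 -0.01059185]
 [ 0.63916547  0.56862761 -0.51781284]
 [-0.37861468 -0.35340239 -0.85542836]] [ 0.47327645 -0.30612222  1.12588034]
top 503.0147917741942 [[-4.58682080e-04 -9.99850621e-01 -1.72778675e-02]
 [-9.89670371e-01  2.93084744e-03 -1.43331668e-01]
 [ 1.43360896e-01  1.70336498e-02 -9.89523880e-01]] [-0.06919495  0.59754404  1.01673585]
```

View pics/scene.png

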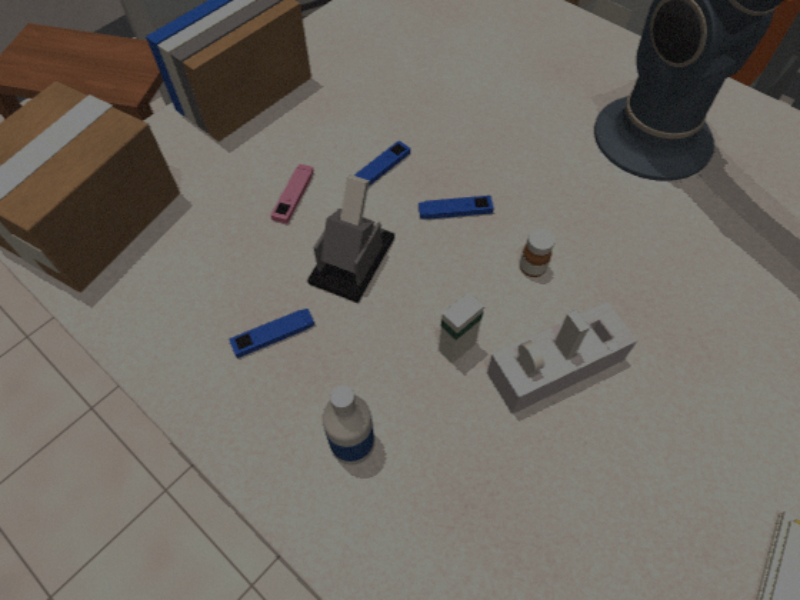

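View pics/top.png

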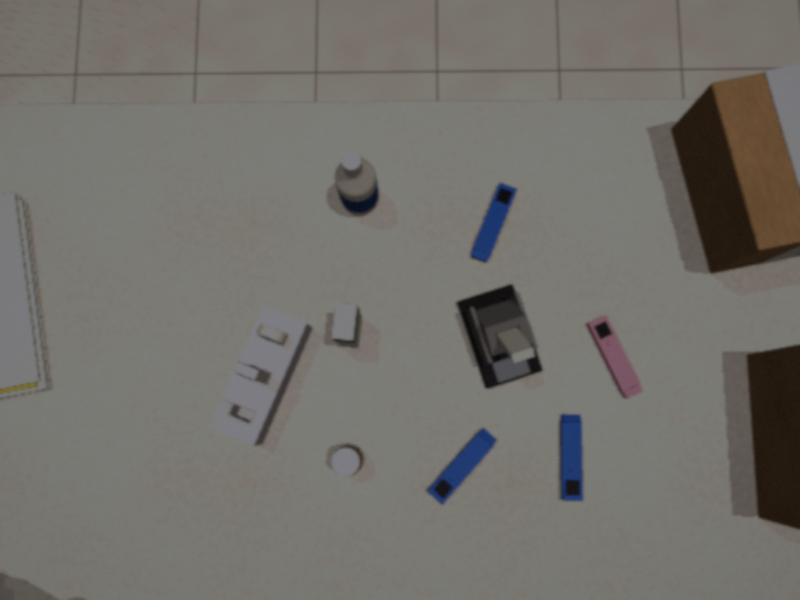

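The top view (800x600) shows the rack around (262,378), with the empty slot at (242,411), the fresh logger at (250,372) and the fob at (271,333). The dock is at (500,335) and its logger leans towards the robot, top at (517,345). The carton is at (345,325), the jar at (345,460) and the bottle at (357,185).

```bash
cat > h.py <<'E'
import numpy as np,cv2
def cloud(f):
    z=f["range_z"];v,u=np.indices(z.shape)
    P=np.stack([(u-f["cx"])/f["fx"]*z,(v-f["cy"])/f["fy"]*z,z],-1)
    P=(P-f["t"])@f["R"]; P[z<=0]=np.nan
    return P
def proj(f,X):
    c=f["R"]@np.asarray(X)+f["t"]; return np.array([f["fx"]*c[0]/c[2]+f["cx"],f["fy"]*c[1]/c[2]+f["cy"]])
E
python3 - <<'E'
from h import *
for n in ["top","scene"]:
    f=dict(np.load(f"/tmp/{n}.npz"));P=cloud(f)
    print(n)
    def at(u,v):print((u,v),P[int(v*.7),int(u*.7)].round(3))
    if n=="top":
        for p in [(242,411),(250,372),(240,372),(271,330),(517,345),(345,460),(345,318),(352,165),(400,400),(515,370)]:at(*p)
    a=P[np.isfinite(P[...,2])]
    # rack top region
    tp=dict(np.load("/tmp/top.npz"));Pt=cloud(tp)
    c=Pt[int(392*.7),int(240*.7)]
    m=(abs(a[:,2]-.062)<.005)&(np.hypot(*(a[:,:2]-c[:2]).T)<.16)
    q=a[m]; print("rack",m.sum(),np.median(q[:,2]),cv2.minAreaRect(q[:,:2].astype(np.float32)*1000))
    c=Pt[int(335*.7),int(500*.7)];print(c)
    near=np.hypot(*(a[:,:2]-c[:2]).T)<.12
    col=f["image"][np.isfinite(P[...,2])].max(1)
    m=near&(abs(a[:,2]-.014)<.006)&(col<60)
    q=a[m];print("base",m.sum(),np.median(q[:,2]),cv2.minAreaRect(q[:,:2].astype(np.float32)*1000))
    m=near&(a[:,2]>.105);q=a[m];print("logger",m.sum(),q.mean(0),q.max(0),q.min(0))
E
```

```text
top
(242, 411) [0.455 0.165 0.011]
(250, 372) [0.505 0.126 0.134]
(240, 372) [0.505 0.14  0.135]
(271, 330) [0.566 0.107 0.107]
(517, 345) [ 0.54  -0.228  0.136]
(345, 460) [0.385 0.005 0.073]
(345, 318) [0.581 0.004 0.11 ]
(352, 165) [ 0.779 -0.009  0.168]
(400, 400) [ 0.47  -0.071 -0.001]
(515, 370) [ 0.514 -0.242  0.014]
rack 2638 0.06076873649193086 ((495.81494140625, 106.56449890136719), (123.94368743896484, 189.994873046875), 67.3562240600586)
[ 0.55816255 -0.21196602  0.09564346]
base 855 0.012748985810511586 ((566.2056274414062, -220.3516845703125), (137.49667358398438, 88.04150390625), 18.13709831237793)
logger 326 [ 0.5367333  -0.23015883  0.1343524 ] [ 0.5607627  -0.21241044  0.15337312] [ 0.51648159 -0.25035002  0.10508603]
scene
rack 2387 0.061961568644741616 ((496.06683349609375, 108.96519470214844), (119.452880859375, 191.5885009765625), 67.51729583740234)
[ 0.55816255 -0.21196602  0.09564346]
base 832 0.014101531361839136 ((567.6259155273438, -219.6517333984375), (138.69970703125, 89.40064239501953), 17.282325744628906)
logger 411 [ 0.54051561 -0.22798612  0.13054118] [ 0.56728698 -0.19175951  0.15404443] [ 0.5149573  -0.24860402  0.10545246]
```

```bash
cat >> h.py <<'E'
from scipy.spatial.transform import Rotation as Ro
from plant import robot
GB=.008 # grasp point behind tcp
def tool(yaw,lean,flip=0):
    R=Ro.from_euler('xyz',[np.pi,-lean,yaw]) 
    if flip: R=R*Ro.from_euler('z',np.pi)
    return R.as_euler('xyz')
def tcp(foot,axis,g): # tcp for grasp point at g above foot along axis
    return np.asarray(foot)+np.asarray(axis)*(g-GB)
def dock(c=(.567,-.220),yaw=.309):
    d=np.array([np.cos(yaw),np.sin(yaw),0]);ax=-np.sin(.5)*d+[0,0,np.cos(.5)]
    o=np.array([*c,.03])+.025*d
    return o+.012*ax,ax,yaw   # floor, axis
E
python3 - <<'E'
from h import *
for n in ["top","scene"]:
    f=dict(np.load(f"/tmp/{n}.npz"));a=cloud(f).reshape(-1,3)
    d=np.array([np.cos(-.39),np.sin(-.39)]);e=np.array([-d[1],d[0]])
    w=a[:,:2]-[.5,.13]
    q=a[(abs(a[:,2]-.062)<.005)&(abs(w@d)<.12)&(abs(w@e)<.05)]
    print(n,len(q),cv2.minAreaRect(q[:,:2].astype(np.float32)*1000))
fl,ax,y=dock();print(fl,fl+ax*.125)
for flip in (0,1):
  for nm,p,o in [("dockgrasp",tcp(fl,ax,.105),tool(y,.5,flip)),("dockout",tcp(fl+ax*.1,ax,.105),tool(y,.5,flip)),("docktop",tcp(fl+ax*.18,ax,.105),tool(y,.5,flip)),("slot0",[.445,.155,.11],tool(-.39,0,flip)),("slot0hi",[.445,.155,.32],tool(-.39,0,flip)),("carryd",[.45,-.25,.32],tool(y,0,flip))]:
    j=robot.inverse_kinematics(p,o);print(flip,nm,np.round(p,3),None if j is None else np.round(j,2))
E
```

```text
top 2635 ((505.85638427734375, 130.75927734375), (71.18749237060547, 189.97100830078125), 67.48855590820312)
scene 2380 ((505.13702392578125, 130.89581298828125), (71.45301818847656, 191.78981018066406), 67.77539825439453)
[ 0.58533533 -0.2141469   0.04053099] [ 0.52824544 -0.23237143  0.15022881]
0 dockgrasp [ 0.541 -0.228  0.126] [ 0.53  0.37 -0.03  2.11 -0.88  0.45  0.01]
0 dockout [ 0.495 -0.243  0.213] [-0.19  0.27  0.92  2.13 -0.96  0.79  0.1 ]
0 docktop [ 0.459 -0.255  0.284] [-0.2   0.07  0.91  2.09 -0.66  0.84 -0.15]
0 slot0 [0.445 0.155 0.11 ] [-1.27  0.54  1.12  2.18 -0.68  0.83 -1.68]
0 slot0hi [0.445 0.155 0.32 ] [-1.45  0.06  1.11  1.93 -0.06  1.18 -2.29]
0 carryd [ 0.45 -0.25  0.32] [-0.6   0.28  1.27  1.85 -0.29  1.22 -0.5 ]
1 dockgrasp [ 0.541 -0.228  0.126] [ 1.13  0.5  -0.79  2.08  0.01  0.33  2.34]
1 dockout [ 0.495 -0.243  0.213] [ 1.39  0.34 -0.97  2.06 -0.15  0.54  2.5 ]
1 docktop [ 0.459 -0.255  0.284] [ 1.71  0.24 -1.19  2.01 -0.23  0.72  2.59]
1 slot0 [0.445 0.155 0.11 ] [-0.57  0.32  0.17  2.14 -0.08  0.69  0.84]
1 slot0hi [0.445 0.155 0.32 ] [-0.67  0.06  0.26  1.9  -0.02  1.18  0.78]
1 carryd [ 0.45 -0.25  0.32] [-0.56  0.25  1.2   1.85 -0.25  1.21  2.6 ]
```

The rack centre is (.5055,.131) with yaw -0.391, so the empty slot is at (.450,.154). I'll hover there and take a close look.

Run:
```python
from h import *
robot.goto([.45,.154,.30],tool(-.391,0,1))
f=robot.grab_frame("wrist");np.savez("/tmp/w1.npz",**f);cv2.imwrite("pics/w1.png",f["image"][:,:,::-1])
s=robot.sense();print(s['t'],s['tcp_pos'],s['joint_pos'])
for p in [(.450,.154,.062),(.5055,.1308,.137),(.561,.108,.107)]:print(proj(f,p))
P=cloud(f).reshape(-1,3)
q=P[(abs(P[:,2]-.062)<.004)&(P[:,1]>.03)];print(len(q),q.mean(0))
fl,ax,y=dock()
for q in [.18]:
    j=robot.inverse_kinematics(tcp(fl+ax*.1,ax,.105),tool(y,.5,0));print(j)
```

```text
2.05 [0.44991822 0.15524391 0.29984211] [-0.65801268  0.08266673  0.25544411  1.92297224 -0.02303584  1.1389108
  0.78823406]
[279.25973371 173.77727834]
[278.78326809 250.65266794]
[278.88643568 288.28085413]
6589 [0.48856659 0.13793489 0.06231106]
[-0.19540573  0.26686597  0.92263663  2.13341557 -0.95790082  0.79440937
  0.10033442]
```

View pics/w1.png

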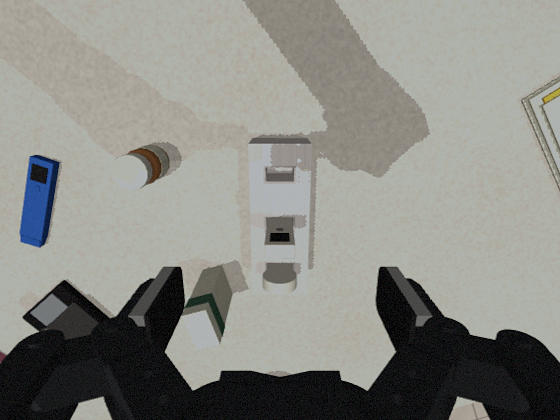

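The wrist view shows the empty slot at (279,173), the fresh logger at (279,237) and the fob at (279,280). That matches my projections, so the rack pose holds. Next, the dock.

Run:
```python
from h import *
fl,ax,y=dock()
robot.grip(0.75)
robot.goto(tcp(fl+ax*.1,ax,.105),tool(y,.5,0))
f=robot.grab_frame("wrist");np.savez("/tmp/w2.npz",**f);cv2.imwrite("pics/w2.png",f["image"][:,:,::-1])
s=robot.sense();print(s['t'],s['tcp_pos'],s['joint_pos'],s['wrist_force'],s['opening'])
print(proj(f,fl+ax*.125),proj(f,fl+ax*.06))
P=cloud(f).reshape(-1,3)
d=np.array([np.cos(y),np.sin(y),0]);e=np.array([-d[1],d[0],0]);n=np.cross(e,ax)
L=np.stack([(P-fl)@n,(P-fl)@e,(P-fl)@ax],1)
for h,r in [(.125,.02),(.06,.06)]:
    q=L[(abs(L[:,2]-h)<.006)&(np.hypot(L[:,0],L[:,1])<r)];print(h,len(q),np.median(q[:,2]),q.mean(0),cv2.minAreaRect(q[:,:2].astype(np.float32)*1000))
```

```text
3.9667 [ 0.49625039 -0.24132754  0.21351713] [-0.19657315  0.26670378  0.92058779  2.13291862 -0.95775735  0.79484311
  0.10052789] [ 0.42833926  0.67512127 -0.18446381] 0.752035168352014
[281.80587415 225.53234005] [281.4772669  198.08390895]
0.125 1008 0.12555351628149986 [-0.00269063 -0.00161577  0.12521584] ((-3.86220645904541, -1.6512260437011719), (14.544151306152344, 29.689008712768555), 0.1724865436553955)
0.06 2543 0.06053593786573701 [ 0.00415302 -0.00113385  0.06020329] ((-7.06287956237793, -1.47772216796875), (72.73045349121094, 57.46369934082031), 89.96891021728516)
```

View pics/w2.png

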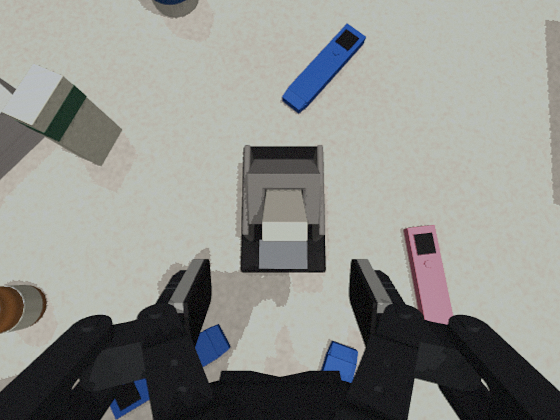

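Run:
```python
from h import *
fl,ax,y=dock()
d=np.array([np.cos(y),np.sin(y),0]);e=np.array([-d[1],d[0],0]);n=np.cross(e,ax)
for nm in ["w2","top","scene","w1"]:
    f=dict(np.load(f"/tmp/{nm}.npz"));P=cloud(f).reshape(-1,3)
    L=np.stack([(P-fl)@n,(P-fl)@e,(P-fl)@ax],1)
    for h,r,t in [(.125,.025,.003),(.06,.04,.0025)]:
        q=L[(abs(L[:,2]-h)<t)&(np.hypot(L[:,0],L[:,1])<r)]
        if len(q)>20:
            print(nm,h,len(q),np.median(q[:,2]).round(4),(np.percentile(q[:,0],[1,99])*1e3).round(1),(np.percentile(q[:,1],[1,99])*1e3).round(1))
    s=L[(L[:,2]>.07)&(L[:,2]<.12)&(abs(L[:,1])<.01)&(abs(L[:,0])<.02)]
    if len(s)>20:
        for lo in (.07,.095):
            k=s[(s[:,2]>lo)&(s[:,2]<lo+.025)];print("  side n",lo,len(k),(np.percentile(k[:,0],[5,50,95])*1e3).round(1))
```

```text
w2 0.125 939 0.1256 [-10.5   3.2] [-15.9  13. ]
w2 0.06 2296 0.0606 [-21.5  21.3] [-31.   28.2]
  side n 0.07 269 [3.7 4.2 4.8]
  side n 0.095 345 [2.9 3.4 3.9]
top 0.125 105 0.1246 [-11.8   2.8] [-16.6  13. ]
top 0.06 337 0.0595 [-22.5  21.1] [-31.6  28.1]
  side n 0.07 60 [2.4 3.5 4.6]
  side n 0.095 68 [1.2 2.6 4.1]
scene 0.125 62 0.1255 [-10.3   5.3] [-16.2  13.8]
scene 0.06 218 0.0607 [-21.5  23. ] [-30.9  28.9]
  side n 0.07 103 [1.2 3.7 6.1]
  side n 0.095 100 [0.4 3.  5.3]
```

```bash
cat >> h.py <<'E'
def D():
    fl,ax,y=dock(); d=np.array([np.cos(y),np.sin(y),0]);e=np.array([-d[1],d[0],0]);n=np.cross(e,ax)
    return fl-.0006*n-.0014*e,ax,y,n,e
def line(p,vel=.1,att=None,fix=True,**k):
    p=np.asarray(p,float);r=robot.move_straight(p,vel=vel,attitude=att,**k)
    if fix and not r:
        robot.sleep(.1);er=p-robot.sense()['tcp_pos']
        if .0004<np.linalg.norm(er)<.006: robot.move_straight(p+er,vel=.03)
    return r
def st(m=""):
    s=robot.sense();print(m,'t',round(s['t'],2),'tcp',np.round(s['tcp_pos'],4),'F',np.round(s['wrist_force'],1),'op',round(s['opening'],3),'gf',np.round(s['gripper_force'],1));return s
E
python3 - <<'E'
from h import *
fl,ax,y,n,e=D()
la=Ro.from_rotvec(e*-.027).apply(ax)      # logger axis, leans further to the front
print(la@n)
st()
a=tool(y,.527,0)
line(tcp(fl+la*.08,la,.105),.1,a);st("pre")
line(tcp(fl,la,.105),.08);s=st("at");print(np.round(s['joint_pos'],2))
robot.grip(0.0,60);st("grip")
line(tcp(fl,la,.105)+ax*.13,.08,fix=False);s=st("out");print(np.round(s['joint_pos'],2))
f=robot.grab_frame("scene");np.savez("/tmp/s3.npz",**f);cv2.imwrite("pics/s3.png",f["image"][60:300,180:420,::-1])
E
```

```text
-0.02699671961957207
 t 3.97 tcp [ 0.4963 -0.2413  0.2135] F [ 0.4  0.7 -0.2] op 0.752 gf 0.0
pre t 4.67 tcp [ 0.5002 -0.2425  0.1929] F [-0.7 -0.2  0.4] op 0.749 gf 0.0
at t 6.17 tcp [ 0.5387 -0.2302  0.1238] F [-0.2  0.   0.3] op 0.75 gf 0.0
[ 0.45  0.37  0.08  2.13 -1.03  0.48  0.16]
grip t 6.57 tcp [ 0.5387 -0.2303  0.1238] F [0.3 0.2 2. ] op 0.341 gf 58.9
out t 8.35 tcp [ 0.4794 -0.2492  0.2377] F [-0.7  0.  -0.5] op 0.344 gf 59.1
[ 0.42  0.15  0.22  2.11 -0.74  0.7  -0.09]
```

```bash
cat >> h.py <<'E'
RC=np.array([.5055,.1308]);RY=-.391;rx=np.array([np.cos(RY),np.sin(RY),0]);ry=np.array([-rx[1],rx[0],0])
def slotfloor(k): return np.array([*RC,.012])+rx*.06*k
UP=np.array([0,0,1.])
E
python3 - <<'E'
from h import *
p=robot.sense()['tcp_pos'];robot.move_straight(p+[0,0,.06],vel=.15)
T=tcp(slotfloor(-1)+[0,0,.14],UP,.105)
robot.goto(T,tool(RY,0,1));line(T,.05);s=st("above");print(T,np.round(s['joint_pos'],2))
for nm in ["scene","top","wrist"]:
    f=robot.grab_frame(nm);P=cloud(f).reshape(-1,3)
    if nm=="scene":cv2.imwrite("pics/s4.png",f["image"][:,:,::-1])
    o=slotfloor(-1);L=np.stack([(P-o)@rx,(P-o)@ry,P[:,2]-.152],1)
    for lo,hi in [(.015,.045),(.045,.075)]:
        q=L[(L[:,2]>lo)&(L[:,2]<hi)&(abs(L[:,0])<.03)&(abs(L[:,1])<.03)]*1e3
        if len(q)>15:print(nm,lo,len(q),np.percentile(q[:,0],[3,50,97]).round(1),np.percentile(q[:,1],[3,50,97]).round(1))
    q=P[(abs(P[:,2]-.062)<.004)&(P[:,1]>.03)&(np.hypot(*(P[:,:2]-RC).T)<.12)];print(nm,cv2.minAreaRect(q[:,:2].astype(np.float32)*1000))
E
```

```text
above t 11.06 tcp [0.4499 0.1542 0.249 ] F [-0.6  0.4 -1. ] op 0.339 gf 59.2
[0.4500283  0.15366679 0.249     ] [-0.12  0.16 -0.34  1.97  0.06  1.03  0.7 ]
scene 0.015 200 [-7.7  3.6  4.9] [-13.7   4.1  14.8]
scene 0.045 230 [-6.5  4.   5.4] [-14.1   3.2  14.7]
scene ((505.1368408203125, 131.03378295898438), (71.7498779296875, 191.9512481689453), 67.65049743652344)
top 0.015 16 [3.  4.3 4.7] [-15.5  -8.8  10.8]
top ((506.0018005371094, 130.6827392578125), (71.40648651123047, 189.9241180419922), 67.54405212402344)
wrist 0.015 745 [-9.8 -9.4 -8.9] [-14.   -0.   13.7]
wrist 0.045 1156 [-9.6 -9.2 -8.7] [-14.1  -0.   13.7]
wrist ((468.74468994140625, 146.18797302246094), (70.100830078125, 109.3458251953125), 67.50883483886719)
```

View pics/s4.png

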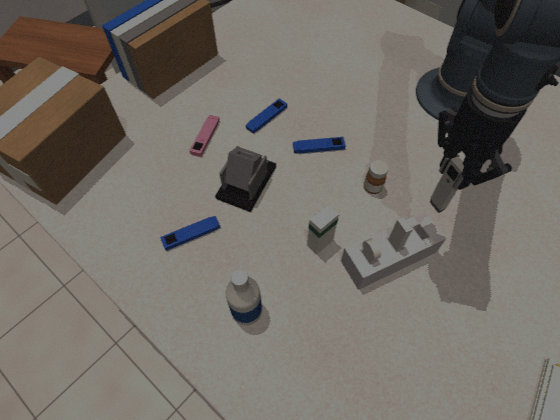

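The logger hangs upright about 2.2 mm to the rack's -x side. I'll correct that and insert.

Run:
```python
from h import *
o=slotfloor(-1)+.0022*rx
T=tcp(o,UP,.105)
line(T+[0,0,.058],.1);st("mouth")
r=line(T+[0,0,.004],.06,fix=False,contact_N=15);st(f"in {r}")
r2=line(robot.sense()['tcp_pos']-[0,0,.012],.02,fix=False,contact_N=15) if not r else None;st(f"bottom {r2}")
```

```text
mouth t 12.53 tcp [0.4516 0.1526 0.1665] F [-0.2 -0.  -1.2] op 0.341 gf 59.2
in False t 13.57 tcp [0.4523 0.1529 0.1132] F [ 0.7  0.5 -0.9] op 0.342 gf 59.2
bottom True t 13.94 tcp [0.4527 0.153  0.1087] F [-0.1  0.4  4. ] op 0.341 gf 59.8
```

Run:
```python
from h import *
robot.grip(0.75);p=robot.sense()['tcp_pos'];robot.move_straight(p+[0,0,.10],vel=.15)
T=tcp(slotfloor(0)+[0,0,.10],UP,.105);line(T,.1,tool(RY,0,1));st("over")
for nm in ["wrist","scene"]:
    f=robot.grab_frame(nm);P=cloud(f).reshape(-1,3)
    for k in (-1,0):
        o=slotfloor(k);L=np.stack([(P-o)@rx,(P-o)@ry,P[:,2]],1)*1e3
        for lo,hi in [(133,142),(70,95),(100,125)]:
            q=L[(L[:,2]>lo)&(L[:,2]<hi)&(abs(L[:,0])<22)&(abs(L[:,1])<22)]
            if len(q)>15:print(nm,k,lo,len(q),np.percentile(q[:,0],[2,50,98]).round(1),np.percentile(q[:,1],[2,50,98]).round(1),np.median(q[:,2]).round(1))
```

```text
over t 16.27 tcp [0.506  0.1306 0.2092] F [-0.4 -0.7  0.1] op 0.753 gf 0.0
wrist -1 133 1181 [-6.5 -0.2  6.9] [-14.3   0.1  14.1] 137.2
wrist -1 70 76 [-6.5 -6.4 -6.3] [-13.5  -0.1  13.4] 91.7
wrist -1 100 87 [-6.6 -6.5 -6.4] [-13.5   0.2  13.6] 120.4
wrist 0 133 990 [-6.6 -0.3  7.3] [-14.1   0.2  14.6] 137.2
wrist 0 70 287 [-6.7 -6.3 -5.8] [-14.    0.4  14.5] 82.4
wrist 0 100 396 [-7.4 -6.8 -5.9] [-14.    0.3  14.5] 114.1
scene -1 70 111 [-4.9  6.5  7.8] [-14.4   4.4  15. ] 82.9
scene -1 100 83 [-4.6  6.3  8.1] [-14.6   9.5  15. ] 110.0
scene 0 133 128 [-6.3  1.1  7.5] [-13.4   1.1  14.8] 137.1
scene 0 70 112 [-5.6  6.4  7.8] [-13.9   4.   15.4] 83.2
scene 0 100 123 [-5.   6.4  7.8] [-13.8   4.5  15.5] 112.6
```

Run:
```python
from h import *
T=tcp(slotfloor(0)+.0003*rx,UP,.105);line(T,.1);st("at")
robot.grip(0.0,60);st("grip")
robot.move_straight(T+[0,0,.20],vel=.15);st("up")
fl,ax,y,n,e=D();a=tool(y,.5,0)
robot.goto(tcp(fl+ax*.16,ax,.105),a);st("pre")
T=tcp(fl+ax*.09,ax,.105);line(T,.1,a);s=st("near");print(T,np.round(s['joint_pos'],2))
for nm in ["wrist","scene","top"]:
    f=robot.grab_frame(nm);P=cloud(f).reshape(-1,3)
    if nm=="wrist":cv2.imwrite("pics/w5.png",f["image"][:,:,::-1])
    L=np.stack([(P-fl)@n,(P-fl)@e,(P-fl)@ax],1)*1e3
    for lo,hi in [(105,130),(130,165)]:
        q=L[(L[:,2]>lo)&(L[:,2]<hi)&(abs(L[:,0])<20)&(abs(L[:,1])<22)]
        if len(q)>15:print(nm,lo,len(q),np.percentile(q[:,0],[2,50,98]).round(1),np.percentile(q[:,1],[2,50,98]).round(1))
    q=L[(abs(L[:,2]-60)<2.5)&(np.hypot(L[:,0],L[:,1])<40)];print(nm,"face",len(q),np.percentile(q[:,0],[1,99]).round(1),np.percentile(q[:,1],[1,99]).round(1))
```

```text
at t 17.87 tcp [0.5053 0.1305 0.1085] F [-0.6 -0.2  0. ] op 0.747 gf 0.0
grip t 18.27 tcp [0.5053 0.1305 0.1084] F [ 0.4 -0.8  1.5] op 0.344 gf 58.9
up t 19.76 tcp [0.5053 0.1305 0.308 ] F [0.2 0.1 0.1] op 0.341 gf 59.1
pre t 21.21 tcp [ 0.4688 -0.2517  0.2659] F [ 0.4 -0.  -0.3] op 0.342 gf 59.2
near t 22.41 tcp [ 0.4997 -0.2425  0.2039] F [-0.1  0.6 -0.1] op 0.342 gf 59.2
[ 0.499853   -0.24290462  0.20435127] [ 0.49  0.21  0.09  2.1  -0.73  0.62 -0.12]
wrist 105 596 [4.2 4.6 5.1] [-14.1   0.3  14.2]
wrist 130 1298 [4.1 4.7 5.1] [-13.9   0.4  14.5]
wrist face 2390 [-21.1  21.9] [-29.6  29.6]
scene 105 174 [-5.5  3.9  6.4] [-14.1   2.5  15.3]
scene 130 264 [-6.2  4.   6.9] [-13.5   2.9  15.9]
scene face 254 [-24.   23.6] [-29.3  30.2]
top 105 105 [-6.7  3.8  5.4] [-13.6   2.   14.9]
top 130 156 [-5.   4.   5.5] [-13.8   1.4  15.1]
top face 366 [-22.1  22.3] [-29.7  29.6]
```

View pics/w5.png

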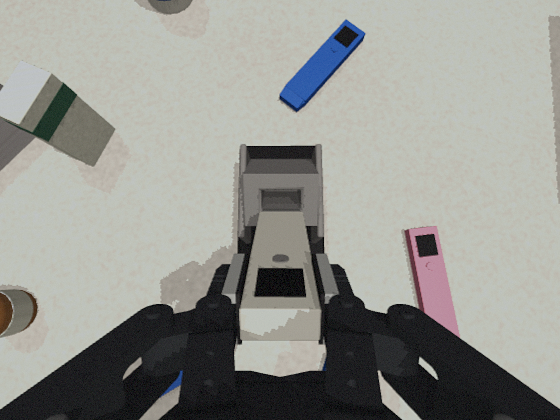

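The well mouth is free at (281,200). The fresh logger is parallel to the axis and sits about 2.5 mm to the front. I'll correct that and insert.

Run:
```python
from h import *
fl,ax,y,n,e=D();o=fl+.0026*n-.0002*e
T=tcp(o,ax,.105)
line(T+ax*.066,.08);st("mouth")
def dep(): return (robot.sense()['tcp_pos']-T)@ax
r=line(T+ax*.005,.05,fix=False,contact_N=15);st(f"in {r}");print(dep())
if not r:
    r=line(T-ax*.008,.02,fix=False,contact_N=15);st(f"bottom {r}");print(dep())
```

```text
mouth t 23.1 tcp [ 0.513  -0.239   0.1844] F [ 1.4 -0.1 -0.6] op 0.342 gf 59.2
in False t 24.47 tcp [ 0.5409 -0.2302  0.1313] F [0.2 0.1 0.2] op 0.341 gf 59.2
0.005281121646731333
bottom True t 24.88 tcp [ 0.5436 -0.2295  0.1261] F [-2.1 -1.5  5.2] op 0.343 gf 59.7
-0.0006140379253893427
```

Bottomed at the expected depth. I'll release, back off along the axis and verify.

Run:
```python
from h import *
fl,ax,y,n,e=D()
robot.grip(0.75);p=robot.sense()['tcp_pos'];robot.move_straight(p+ax*.11,vel=.12);robot.sleep(.5);st("off")
for nm in ["wrist","scene","top"]:
    f=robot.grab_frame(nm);P=cloud(f).reshape(-1,3)
    L=np.stack([(P-fl)@n,(P-fl)@e,(P-fl)@ax],1)*1e3
    q=L[(L[:,2]>115)&(L[:,2]<140)&(np.hypot(L[:,0],L[:,1])<25)]
    if len(q):print(nm,"tip",len(q),np.percentile(q,[2,50,98],axis=0).round(1).tolist())
    if nm=="scene":cv2.imwrite("pics/s6.png",f["image"][:,:,::-1])
```

```text
off t 26.88 tcp [ 0.4929 -0.2452  0.2216] F [ 0.6 -0.5 -0.6] op 0.752 gf 0.0
wrist tip 1060 [[-10.5, -15.0, 116.1], [-1.5, -0.8, 125.5], [3.9, 13.5, 126.9]]
scene tip 112 [[-8.8, -14.4, 115.2], [1.7, 0.8, 122.7], [5.1, 14.2, 127.2]]
top tip 148 [[-11.0, -14.8, 115.4], [-1.9, -0.8, 124.0], [3.6, 13.6, 127.2]]
```

View pics/s6.png

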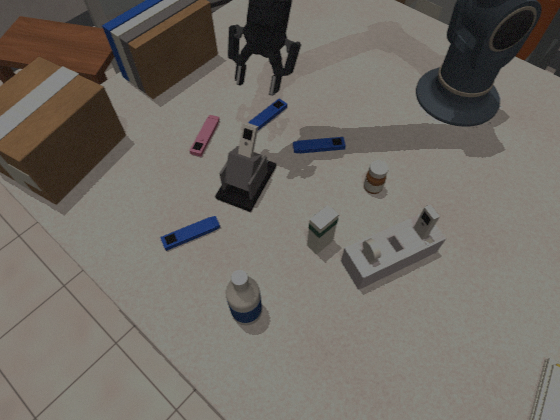

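The fresh logger is home in the dock at (247,145), tip 125 mm above the floor, the same as the used one was. The used logger stands in the rack at (428,222). The fob, carton, jar and bottle look undisturbed.

```bash
python3 -c "
from plant import robot
print(robot.close_job())"
```

```text
the job is handed in; nothing more can be done
None
```

The swap is done and handed in: the used logger stands fully down in the rack's empty slot, the fresh one is fully home in the dock, the fob, carton, jar and bottle look undisturbed, and the gripper is clear; the hand-in call returned no verdict.

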